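# Fetch the anvil cup from behind the welding horns

### The arm

A 7-joint arm with a two-finger parallel gripper is mounted at the origin on the work surface. World frame = base frame: x ahead of the robot, y to its left, z up, the work surface at z = 0. Lengths are in mm, angles in rad, forces in N, time in s.
With the tool pointing down it reaches from about 400 to 875 mm from the base axis. Payload 4.4 kg.
Tool frame: the origin (TCP) lies at the very end of the fingers, on their centre line; the grasp point (between the pads) lies 19 mm behind it; y points along the fingers, x is the direction in which the jaws open and shut, and the axes are right-handed (so a half turn about y gives the same grasp; the last joint's range is limited). The gripper opens to 85 mm and grips with 20 to 120 N. Pads are 22 mm wide; open, the fingers measure 114 mm over their backs; the gripper's body (76 mm by 85 mm) begins 54 mm behind the grasp point. The pads swing forward as they close: fully open they stand 13 mm farther back than shut.
Start: joints at [1.156, 0.628, 0.038, 1.517, -0.027, 0.996, -0.02], TCP at [222.179, -610.864, 231.313] pointing down, gripper open.
Joint ranges: [-3.06, 3.06], [-0.37, 2.12], [-1.25, 1.32], [0.18, 2.47], [-1.1, 4.24], [0.23, 1.98], [-2.94, 2.94]. Speed limits (rad/s): [2.57, 2.57, 3.14, 3.14, 3.14, 3.14, 3.14].

### API

Orientations are given as [roll, pitch, yaw] about the fixed x, y, z axes, in that order (R = Rz(yaw) Ry(pitch) Rx(roll)).
In Python, from cell import ctrl, get_image, nets gives the robot as it stands. The module is installed in compiled form; this text tells all that it offers.
- The arm moves only by the tool step_arm, never from a script. Its argument "moves" is text: rows parted by semicolons, each of 7 numbers parted by spaces: the shift along the tool's x, y, z normalised to -1 to 1, where 1 is 0.05 m, then the turn, a rotation vector about the tool's x, y, z normalised to -1 to 1, where 1 is 0.12 rad, then the opening, from 0 (shut) to 1 (fully open). A call has 1 to 20 rows; each row shifts and turns the commanded pose from where the row before left it, along the tool's axes as they then stand; what a row does not reach is not made up. A row lasts 1/10 s, in which the tool goes at most 50 mm and 8.59 degrees, less where a joint would pass 70% of its speed; a pose out of reach is approached as far as the arm can. A call with a number of a shift or a turn outside -1 to 1 is refused whole. A call with a gripper value outside its range is refused whole. The fingers move at their own pace and stop on an object; the grip force is fixed at half the most. Time passes only in rows, so rows that do not move let the fingers close. It gives the time, the measured TCP pose, the force and the opening at its end, in the units of the state.
- ctrl.read_state(): the state, without advancing time (a new reading comes with each control period).
- get_image(name): name is "scene" or "top" or "wrist"; returns a dict with "color" (480x640x3 uint8, blue, green, red), "vertical_fov" (degrees; the focal length in pixels is half the picture's height over the tangent of half this angle, whatever the lens; pixels are square), "cx", "cy" (the principal point, pixels), "R" (3x3) and "t" (3): a world point X has camera coordinates R X + t; the wrist camera has in their place "T_tool_cam" (4x4, takes a point from camera to tool coordinates, whose origin is the TCP and whose axes are the tool frame's). Camera axes: x right, y down, z forward; pixel columns grow to the right and rows downward; lengths in mm; the calibration is good to about 2 mm. The wrist camera is an equidistant fisheye: a pixel r from the principal point sees the ray r / f radians off the axis. A picture is of the moment at which its call begins: read the wrist's pose just before it. There is no depth.
- ctrl.finish_job(): hands the job in, once; it reports no verdict.
Trained networks look in a picture, given as the dict that the camera call returned (one of the last four; its "shot" number tells which), for a name from the list of things; names that differ only in an ending like _2 or _b are one class to them, and where a whole thing is asked for, a point or a joint stands for the part that bears it (a point fixed in the world has none). Each returns a list of dicts, best first, with "conf" (0 to 1); they miss things now and then, are a little off and sometimes report something else, mostly with a low value. They report only what shows in the picture. A call takes as long as a camera call.
- nets.find_in(picture, target): "position" ([x, y, z] in mm, in world coordinates, good to about 4 mm: the middle of the surface that is visible of it).
- nets.cut_out(picture, target): "pixels" (480x640 bool, what is visible of it).
- nets.place_of(picture, target): "position" ([x, y, z] in mm, in world coordinates, good to about 4 mm: a listed point, or the origin of a listed thing).
The state is a dict: "clock": time; "qpos": joint angles; "qd": joint speeds; "tau": joint torques, N m; "eef_pos": TCP position; "tool_rot": TCP orientation; "force": force on the tool from outside, world axes, zero at the start; "torque": the same for the moment, N m; "width": finger opening in mm.
Only numpy, scipy, OpenCV 4.12 (cv2) and the standard library are available. Lean on these libraries where they do the work, as an engineer would, in place of code of your own. Each camera call takes 0.05 s, during which the arm holds its last target.

### The job

The low anvil cup stands at the back of the aluminium tool stand, hemmed in by three tall welding horns: first clear all three horns to stand upright on the black rubber side mat, then take the cup and seat it flat inside the locating ring of the press nest while the horns wait on the mat. Finally put every horn back upright on the very seat of the stand it came from, without tipping any of them over, and leave the spanner, the screw jar and the parts carton where they are.

Things in the scene. Friction and masses are not known exactly. Their poses are not given: they have to be found in the camera images.
- stepped_horn: bare aluminium welding horn, round and stepped: foot 56 mm diameter up to 55 mm height, then a short shoulder and a straight round shank 36 mm diameter from 58 mm to the top at 118 mm. Loose, about 0.45 kg, stands on its wide end. Origin: centre of its underside, z up its axis. Grip the shank from above, about 20 mm below the top.
- bell_horn: bare steel welding horn shaped like a bell: 62 mm diameter at the foot, narrowing to a 34 mm waist at 65 to 72 mm height, then a straight round collar 46 mm diameter from 72 mm to the top at 114 mm, with a dark disc 24 mm wide on top. Loose, about 0.5 kg, stands on its wide end. Origin: centre of its underside, z up its axis. Grip the collar from above, about 20 mm below the top.
- block_horn: bare aluminium welding horn with a rectangular foot 58 (its x) by 44 (its y) mm, 66 mm high, with two dark slots, and a slim round shank 30 mm diameter from 66 mm to the top at 124 mm. Loose, about 0.4 kg, stands on the rectangular foot at any yaw. Origin: centre of its underside, z up its axis. Grip the shank from above, about 20 mm below the top.
- anvil_cup: low round aluminium cup, 56 mm outside diameter, 45 mm high, hollow from above (wall 7 mm, inner floor 17 mm above the underside). Loose, about 0.2 kg. Origin: centre of its underside, z up. Grip it across the outside from above; to seat it, keep the fingertips at least 9 mm above its underside so that they clear the ring of the nest.
- stand: tool stand: flat aluminium plate 180 (x) by 220 (y) by 12 mm high, fixed, with four flat black round seats of 68 mm diameter level with its top. Origin: centre of its underside; its x points away from the robot (turned by its yaw). Seat centres in its x, y (mm): front (-45, 0), left (15, 72), right (15, -72), back (40, 0). The cup starts on the back seat; the three horns start on the other three, one each, in any order. Horns stand on top of it, 12 mm above its origin.
- mat: side area: black rubber mat 300 (x) by 130 (y) by 4 mm, fixed, to the left or right of the stand. Origin: centre of its underside, x along its long side. Three horns fit in a row 90 mm apart along its x.
- nest: press nest: fixed steel plate 140 by 140 by 12 mm carrying a raised aluminium locating ring, on the other side of the stand from the mat. The ring is concentric with the plate, 70 mm inside and 86 mm outside diameter, and stands 6 mm above the plate; the seated cup rests on the plate inside it, its underside 12 mm above the nest's origin. Origin: centre of the plate's underside.
- spanner: bystander: loose steel spanner 130 mm long, lying crosswise beyond the stand, between jar and carton. Origin: on its underside, about its middle.
- screw_jar: bystander: small glass jar with grey cap, 56 mm diameter, 70 mm high, beyond the stand. Origin: centre of its underside.
- parts_carton: bystander: open cardboard carton 90 by 120 by 50 mm with two white round parts in it, beyond the stand. Origin: centre of its underside.

How it is judged:
By the outcome, as a careful person would: the job done as asked, in the order asked, and still so for the second after the job is handed in, with the robot touching nothing.
It also fails if it takes over 142 s, if anything falls off the work surface, if the arm or the gripper's body presses on something with over 40 N, if the wrist force passes 120 N, or if a joint passes its speed limit or range.

## Working session

There is one attempt and no reset: what is moved stays moved. The work goes in short steps, Python scripts to look and compute and a tool call to move; the robot and the scene stay as the last step left them, time stands still between calls to the robot, and variables do not carry over. Pictures are saved under pics/ and viewed, and the job is handed in when it is done.

Besides the shell and the picture viewer there is one more tool, called after "Call:" as name(argument=value, ...), one argument or row to a line, values as JSON. step_arm: Moves the arm, as the interface text tells. Scaled input: -1 to 1 covers 0.05 m each way for a shift and 0.12 rad each way for a turn. Its arguments: {"type":"object","properties":{"moves":{"type":"string"}},"required":["moves"]}

```bash
mkdir -p pics; cat > h.py <<'E'
import numpy as np, cv2
from cell import ctrl,get_image,nets
names="stepped_horn bell_horn block_horn anvil_cup stand mat nest spanner screw_jar parts_carton".split()
def proj(p,X):
    f=240/np.tan(np.radians(p["vertical_fov"]/2)); c=np.array(p["R"])@np.array(X,float)+np.array(p["t"])
    return np.array([p["cx"]+f*c[0]/c[2],p["cy"]+f*c[1]/c[2]])
def ray(p,u,v,z):
    f=240/np.tan(np.radians(p["vertical_fov"]/2)); R=np.array(p["R"]);t=np.array(p["t"])
    d=R.T@np.array([(u-p["cx"])/f,(v-p["cy"])/f,1]); o=-R.T@t
    return o+d*(z-o[2])/d[2]
E
python3 - <<'E'
from h import *
s=ctrl.read_state();print(s)
for n in("top","scene"):
    p=get_image(n);cv2.imwrite(f"pics/{n}0.png",p["color"]);print(n,p["vertical_fov"],(-np.array(p["R"]).T@p["t"]).round(),np.round(p["R"],2).tolist())
    for k in names:
        print(k,[(np.round(d["position"],1).tolist(),round(d["conf"],2)) for d in nets.place_of(p,k)[:2]])
E
```

```text
{'clock': 0.0, 'qpos': array([ 1.1562211 ,  0.62931246,  0.0384496 ,  1.51837599, -0.02697762,
        0.99630756, -0.01996873]), 'qd': array([ 0.000302  ,  0.00021754, -0.00168686,  0.00080944, -0.00213473,
       -0.00181804,  0.00124535]), 'tau': array([ 3.52664674e-04, -5.63408983e+01,  1.22640196e+00, -1.93445402e+01,
        1.09668795e-02,  1.04856893e-02, -2.88326461e-06]), 'eef_pos': array([ 221.93726015, -610.26731967,  230.40850851]), 'tool_rot': array([-1.57084292,  0.00188457, -1.22198407]), 'force': array([-0.58042355, -0.76696228,  0.6204956 ]), 'torque': array([ 0.01654558, -0.02585502, -0.00356971]), 'width': 85.35697627046626}
top 54.312114289121766 [547.  20. 894.] [[-0.03, -1.0, -0.0], [-1.0, 0.03, -0.07], [0.07, 0.0, -1.0]]
stepped_horn [([565.3, -84.5, 12.3], 0.66)]
bell_horn [([501.4, -3.7, 12.8], 0.64)]
block_horn [([564.7, 64.4, 13.4], 0.76)]
anvil_cup [([590.2, -10.4, 14.1], 0.69), ([472.7, -283.4, -0.7], 0.67)]
stand [([550.3, -5.5, -2.3], 0.78)]
mat [([471.1, -282.1, -0.5], 0.67)]
nest [([531.9, 320.5, -3.7], 0.68)]
spanner [([749.7, -8.7, 1.5], 0.57)]
screw_jar [([759.6, 131.2, -2.0], 0.63)]
parts_carton []
scene 50.320392400173645 [ 861. -517.  945.] [[0.9, 0.44, 0.01], [0.38, -0.75, -0.55], [-0.24, 0.5, -0.84]]
stepped_horn [([562.7, -76.2, 10.6], 0.85), ([746.1, -4.0, -3.1], 0.19)]
bell_horn [([504.9, -6.7, 14.1], 0.67)]
block_horn [([568.0, 65.0, 10.2], 0.62)]
anvil_cup [([590.6, -7.1, 13.4], 0.91)]
stand [([550.9, -11.1, -2.2], 0.78), ([752.3, 137.6, 2.4], 0.22)]
mat [([473.7, -282.9, 0.1], 0.63)]
nest [([531.0, 322.4, -4.8], 0.74), ([549.9, -10.7, -1.2], 0.49)]
spanner [([749.3, -5.4, -2.2], 0.83)]
screw_jar [([755.4, 136.3, 0.3], 0.86)]
parts_carton [([759.8, -175.8, 3.2], 0.71), ([558.5, -78.9, 11.4], 0.62)]
```

View pics/top0.png

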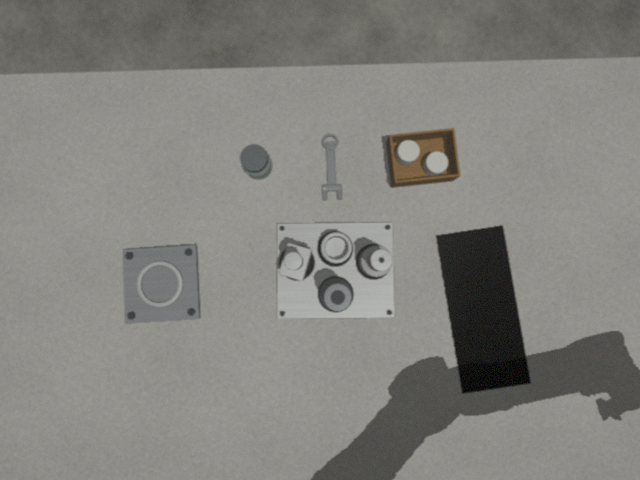

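View pics/scene0.png

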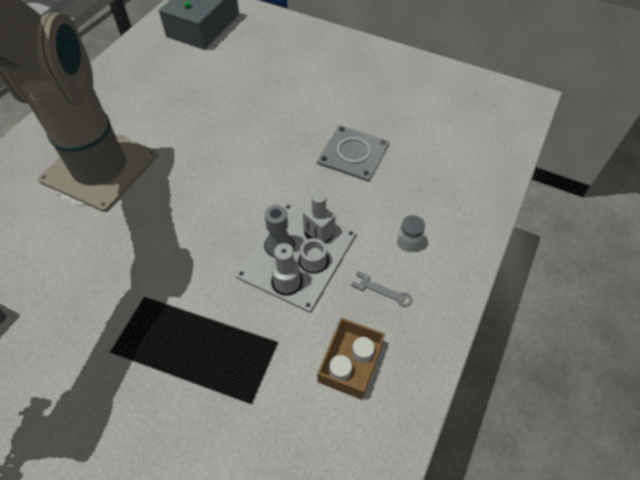

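Block on the left, stepped on the right, bell in front, cup at the back; the mat is at y<0 and the nest at y>0. I'll refine from outlines.

```bash
python3 - <<'E'
from h import *
ps={n:get_image(n) for n in("top","scene")}
zs=dict(stand=12,mat=4,nest=12)
for n,p in ps.items():
    for k,z in zs.items():
        r=nets.cut_out(p,k)
        if not r: print(n,k,None);continue
        m=r[0]["pixels"].astype(np.uint8)
        c=np.vstack(cv2.findContours(m,0,1)[0]); h=cv2.convexHull(c)
        w=np.array([ray(p,u+.0,v+.0,z)[:2] for u,v in h[:,0]],np.float32)
        print(n,k,m.sum(),cv2.minAreaRect(w))
    for k in names[:4]:
        r=nets.cut_out(p,k); 
        print(n,k,[(d["pixels"].sum(),np.round(np.argwhere(d["pixels"]).mean(0)[::-1],1)) for d in r[:1]])
    a=(250,190,180,150) if n=="top" else (220,170,160,150)
    x,y,w,h=a
    cv2.imwrite(f"pics/crop_{n}.png",cv2.resize(p["color"][y:y+h,x:x+w],(w*4,h*4),interpolation=cv2.INTER_CUBIC))
E
```

```text
top stand 7931 ((549.3096313476562, -8.585441589355469), (219.5160369873047, 182.427734375), 88.84561157226562)
top mat 10950 ((470.47119140625, -285.23187255859375), (300.1114196777344, 131.43252563476562), 6.86855411529541)
top nest None
top stepped_horn [(np.int64(781), array([375.9, 261.3]))]
top bell_horn [(np.int64(870), array([336.2, 294.3]))]
top block_horn [(np.int64(866), array([295.6, 261.6]))]
top anvil_cup [(np.int64(764), array([336. , 247.3]))]
scene stand 4155 ((554.31640625, -11.532844543457031), (224.09683227539062, 182.6898651123047), 88.88835906982422)
scene mat 9982 ((473.89349365234375, -285.73577880859375), (304.60888671875, 132.81686401367188), 6.935190677642822)
scene nest 2460 ((537.8447265625, 314.8530578613281), (140.93820190429688, 147.15606689453125), 2.165846109390259)
scene stepped_horn [(np.int64(1048), array([286.1, 269.2]))]
scene bell_horn [(np.int64(953), array([276.6, 227.5]))]
scene block_horn [(np.int64(1124), array([319.1, 218.5]))]
scene anvil_cup [(np.int64(742), array([313.5, 254.5]))]
```

View pics/crop_top.png

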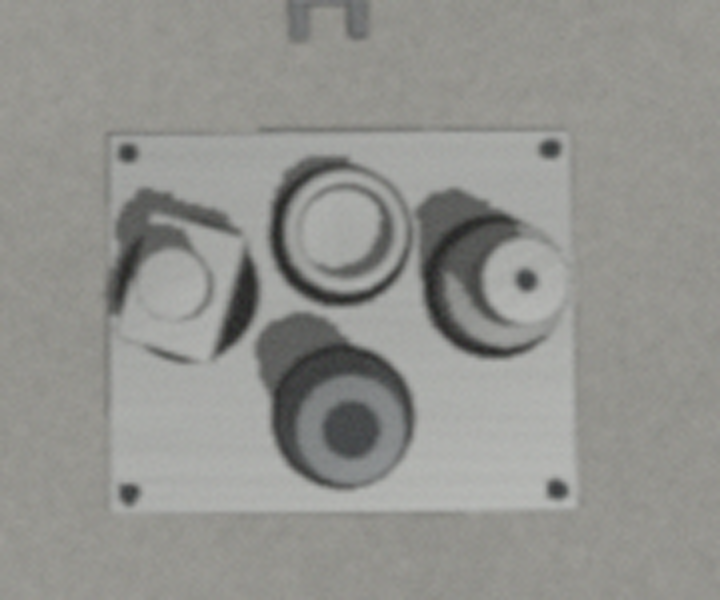

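View pics/crop_scene.png

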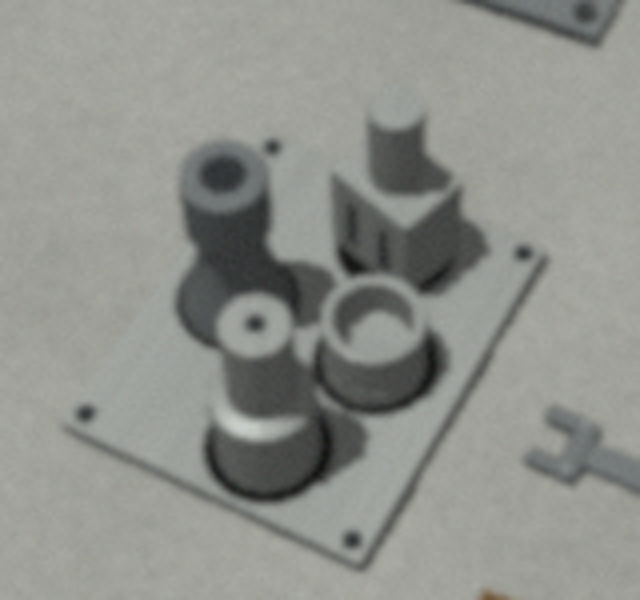

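```bash
cat >> h.py <<'E'
def tri(obs):
    A=[];b=[]
    for p,u,v in obs:
        f=240/np.tan(np.radians(p["vertical_fov"]/2)); R=np.array(p["R"]);t=np.array(p["t"])
        d=R.T@np.array([(u-p["cx"])/f,(v-p["cy"])/f,1]);d/=np.linalg.norm(d);o=-R.T@t
        P=np.eye(3)-np.outer(d,d);A.append(P);b.append(P@o)
    return np.linalg.lstsq(np.vstack(A),np.hstack(b),rcond=None)[0]
E
python3 - <<'E'
from h import *
T=get_image("top");S=get_image("scene")
ct=lambda x,y:((x+.5)/4-.5+250,(y+.5)/4-.5+190)
cs=lambda x,y:((x+.5)/4-.5+220,(y+.5)/4-.5+170)
D=dict(bell=((351,430),(222,174),126),stepped=((526,280),(255,323),130),block=((173,284),(397,106),136),cup=((341,230),(375,320),57))
for k,(a,b,z) in D.items():
    print(k,"top",ray(T,*ct(*a),z).round(1)[:2],"scene",ray(S,*cs(*b),z).round(1)[:2],"tri",tri([(T,*ct(*a)),(S,*cs(*b))]).round(1))
for a in((128,153),(549,149),(129,494),(557,489)): print("screw",ray(T,*ct(*a),12).round(1)[:2])
for b in((523,253),(352,540),(273,147),(86,413)): print("screw sc",ray(S,*cs(*b),12).round(1)[:2])
for n,p,a in(("top",T,(110,235,100,95)),("scene",S,(310,115,90,75))):
    x,y,w,h=a
    cv2.imwrite(f"pics/nest_{n}.png",cv2.resize(p["color"][y:y+h,x:x+w],(w*6,h*6),interpolation=cv2.INTER_CUBIC))
E
```

```text
bell top [504.8  -7. ] scene [506.8  -9. ] tri [504.9  -6.9 122.3]
stepped top [563.9 -79.9] scene [565.7 -81.2] tri [564.4 -80.  127.4]
block top [565.9  63.7] scene [569.   61.8] tri [566.8  64.4 131.8]
cup top [590.1  -7.4] scene [593.7 -12.7] tri [590.7  -7.6  47.8]
screw [631.5  90.8]
screw [ 628.1 -108.3]
screw [471.5  93.6]
screw [ 468.6 -106.3]
screw sc [633.4  89. ]
screw sc [ 630.  -110.5]
screw sc [474.2  91.7]
screw sc [ 470.7 -107.2]
```

View pics/nest_top.png

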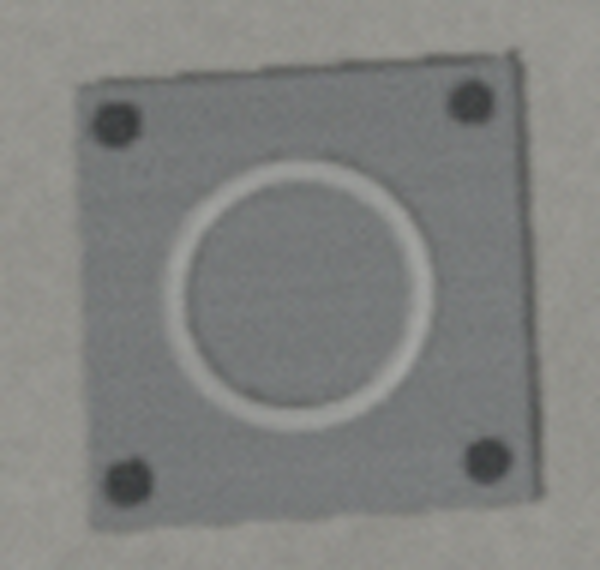

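View pics/nest_scene.png

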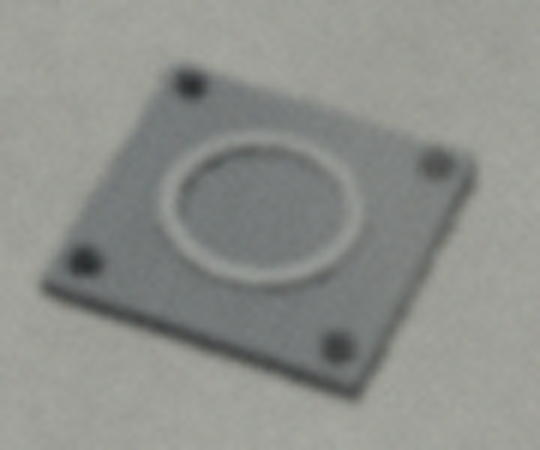

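Call:
step_arm(
  moves="0 0 0 0 -1 0 0.8;0 0 0 0 -1 0 0.8;0 0 0 0 -1 0 0.8;0 0 0 0 -1 0 0.8;0 0 0 0 -1 0 0.8;0 0 0 0 -1 0 0.8;0 0 0 0 -1 0 0.8;0 0 0 0 -1 0 0.8;0 0 0 0 -1 0 0.8;0 0 0 0 -1 0 0.8;0 0 0 0 -0.18 0 0.8",
)

```text
clock: 3.1
eef_pos: [222.0, -610.9, 231.3]
tool_rot: [-1.571, -0.0, 0.001]
force: [0.1, -0.1, -0.3]
width: 68.5
```

Call:
step_arm(
  moves="0.48 0 0.76 0 0 0 0.8;0.48 0 0.76 0 0 0 0.8;0.48 0 0.76 0 0 0 0.8;0.48 0 0.76 0 0 0 0.8;0.48 0 0.76 0 0 0 0.8;0.48 0 0.76 0 0 0 0.8;0.48 0 0.76 0 0 0 0.8;0.48 0 0.76 0 0 0 0.8;0.48 0 0.76 0 0 0 0.8;0.48 0 0.76 0 0 0 0.8;0.48 0 0.76 0 0 0 0.8;0.48 0 0.76 0 0 0 0.8;0.48 0 0.76 0 0 0 0.8;0.5 0 0.76 0 0 0 0.8;0 0 0 0 0 0 0.8;0 0 0 0 0 0 0.8",
)

```text
clock: 4.7
eef_pos: [559.7, -77.7, 231.2]
tool_rot: [-1.571, 0.0, 0.001]
force: [-0.5, -1.2, 0.2]
width: 68.1
```

```bash
python3 - <<'E'
from h import *
s=ctrl.read_state();print(s['clock'],s['eef_pos'].round(1),s['tool_rot'].round(4),s['width'],s['force'].round(1),s['qpos'].round(2))
w=get_image("wrist");print({k:(v if k!="color" else 0) for k,v in w.items()})
cv2.imwrite("pics/w1.png",w["color"])
for k in names: print(k,[(np.round(d["position"],1).tolist(),round(d["conf"],2)) for d in nets.place_of(w,k)[:2]])
E
```

```text
4.7 [559.7 -77.7 231.2] [-1.5708e+00  1.0000e-04  8.0000e-04] 68.11793178300627 [-0.5 -1.2  0.2] [ 0.31  0.52 -0.34  1.75  0.21  0.9  -0.12]
{'color': 0, 'vertical_fov': 65.70646984690485, 'cx': 323.78999254505294, 'cy': 239.29674306304503, 'T_tool_cam': array([[ 9.99999571e-01,  5.02244128e-04,  7.78777862e-04,
        -1.61337116e-02],
       [-5.81709638e-04, -3.13967646e-01,  9.49433504e-01,
        -1.43945269e+02],
       [ 7.21358455e-04, -9.49433550e-01, -3.13967219e-01,
         8.12988140e+01],
       [ 0.00000000e+00,  0.00000000e+00,  0.00000000e+00,
         1.00000000e+00]]), 'shot': 7}
stepped_horn [([563.3, -79.6, 11.7], 0.58)]
bell_horn [([506.1, -4.7, 10.9], 0.66)]
block_horn [([567.6, 60.9, 15.5], 0.72)]
anvil_cup [([592.5, -8.9, 10.4], 0.78), ([761.4, -177.7, -1.0], 0.52)]
stand []
mat [([470.9, -283.8, 1.6], 0.59)]
nest [([758.3, -177.2, -2.0], 0.64)]
spanner [([754.7, -4.3, 0.5], 0.67)]
screw_jar [([757.4, 137.4, -1.2], 0.73)]
parts_carton [([759.7, -175.6, -3.8], 0.69), ([756.7, 135.5, -3.4], 0.58)]
```

View pics/w1.png

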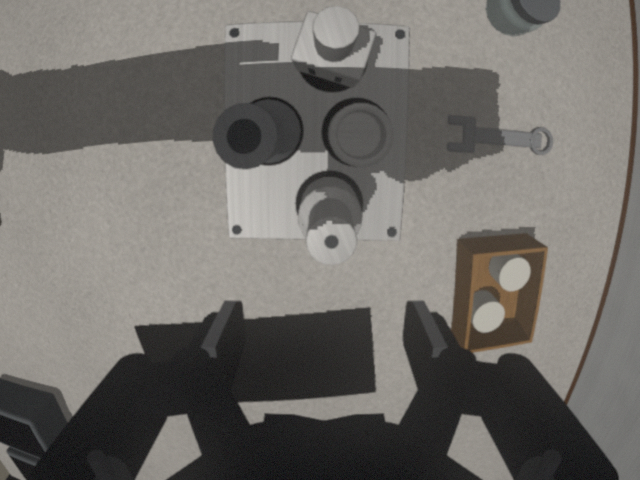

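```bash
cat >> h.py <<'E'
from scipy.spatial.transform import Rotation as Ro
def wray(p,s,u,v,z):
    f=240/np.tan(np.radians(p["vertical_fov"]/2)); a,b=u-p["cx"],v-p["cy"]; r=np.hypot(a,b); th=r/f
    d=np.array([np.sin(th)*a/r,np.sin(th)*b/r,np.cos(th)]); T=p["T_tool_cam"]
    R=Ro.from_euler("xyz",s["tool_rot"]).as_matrix(); o=R@T[:3,3]+s["eef_pos"]; d=R@T[:3,:3]@d
    return o+d*(z-o[2])/d[2]
E
python3 - <<'E'
from h import *
s=ctrl.read_state();w=get_image("wrist")
for k,u,v,z in(("stepped",331,242,130),("bell",243,134,126),("block",336,30,136),("cup",359,132,57),("scr",235,33,12),("scr",400,34,12),("scr",236,229,12),("scr",392,232,12),("matTR",370,309,4),("matBR",375,391,4)): print(k,wray(w,s,u,v,z).round(1))
T=get_image("top");S=get_image("scene")
print("nest",ray(T,(299.5)/6-.5+110,295.5/6-.5+235,18),ray(S,261.5/6-.5+310,207.5/6-.5+115,18))
E
```

```text
stepped [564.5 -81.2 130. ]
bell [505.2  -5.9 126. ]
block [567.2  61.5 136. ]
cup [589.4  -7.6  57. ]
scr [473.3  93.1  12. ]
scr [633.4  91.   12. ]
scr [ 468.3 -106.9   12. ]
scr [ 630.2 -110.3   12. ]
matTR [ 612.3 -204.8    4. ]
matBR [ 626.6 -330.5    4. ]
nest [532.28288689 320.46462355  18.        ] [535.34900976 317.0691823   18.        ]
```

Call:
step_arm(
  moves="0.1 0.2 -0.06 0 0 0 0.75;0 0.4 0 0 0 0 0.75;0 0.4 0 0 0 0 0.75;0 0.4 0 0 0 0 0.75;0 0.4 0 0 0 0 0.75;0 0.4 0 0 0 0 0.75;0 0.4 0 0 0 0 0.75;0 0.2 0 0 0 0 0.75;0 0 0 0 0 0 0.5;0 0 0 0 0 0 0;0 0 0 0 0 0 0;0 0 0 0 0 0 0;0 0 0 0 0 0 0;0 0 0 0 0 0 0",
)

```text
clock: 6.8
eef_pos: [564.5, -82.1, 91.7]
tool_rot: [-1.571, -0.0, -0.0]
force: [-1.3, 0.5, -1.0]
width: 34.8
```

Call:
step_arm(
  moves="0 -0.1 0 0 0 0 0;0 -0.2 0 0 0 0 0;0 -0.3 0 0 0 0 0;0 -0.3 0 0 0 0 0;0 -0.2 0 0 0 0 0;0 -0.1 -0.1 0 0 0 0;0 0 -0.25 0 0 0 0;0 0 -0.4 0 0 0 0;0 0 -0.45 0 0 0 0;0 0 -0.45 0 0 0 0;0 0 -0.45 0 0 0 0;0 0 -0.45 0 0 0 0;0 0 -0.45 0 0 0 0;0 0 -0.4 0 0 0 0;0 0 -0.25 0 0 0 0;0.04 0 -0.15 0 0 0 0;0 0 -0.04 0 0 0 0;0 0 0 0 0 0 0;0 0 0 0 0 0 0",
)

```text
clock: 8.7
eef_pos: [566.5, -272.5, 151.3]
tool_rot: [-1.57, 0.0, 0.001]
force: [0.3, 0.5, -3.8]
width: 34.6
```

```bash
python3 - <<'E'
from h import *
s=ctrl.read_state();print(s['clock'],s['eef_pos'].round(1),s['tool_rot'].round(4),s['width'],s['force'].round(1),s['qpos'].round(2))
p=get_image("scene");cv2.imwrite("pics/s2.png",p["color"])
p=get_image("wrist");cv2.imwrite("pics/w2.png",p["color"])
E
```

```text
8.7 [ 566.5 -272.5  151.3] [-1.5698e+00  1.0000e-04  1.3000e-03] 34.6207653971185 [ 0.3  0.5 -3.8] [ 0.6   0.7  -0.32  1.65  0.28  0.83  0.16]
```

View pics/s2.png

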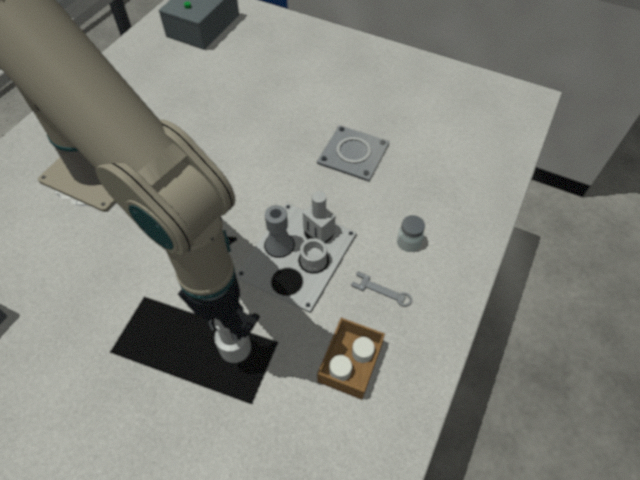

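View pics/w2.png

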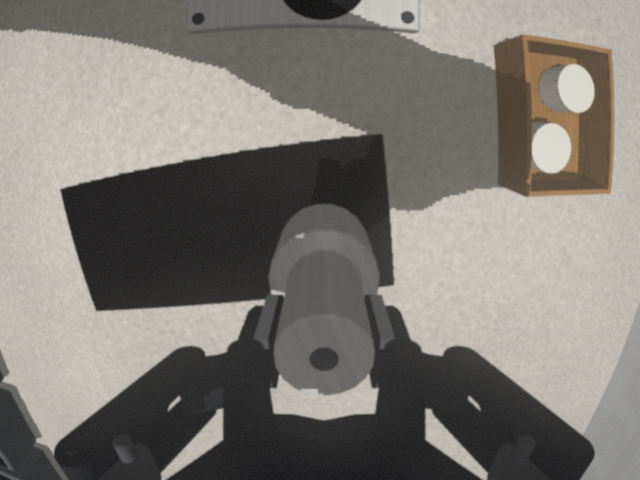

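Call:
step_arm(
  moves="0 0.15 0 0 0 0 0;0 0.3 0 0 0 0 0;0 0.3 0 0 0 0 0;0 0.25 0 0 0 0 0;0 0.15 0 0 0 0 0;0 0.1 0 0 0 0 0;0 0.06 0 0 0 0 0;0 0.02 0 0 0 0 0;0 0 0 0 0 0 0;0 0 0 0 0 0 0",
)

```text
clock: 9.8
eef_pos: [566.7, -274.1, 85.3]
tool_rot: [-1.571, -0.001, -0.001]
force: [-0.1, -1.5, -3.8]
width: 34.9
```

Call:
step_arm(
  moves="0 0.015 0 0 0 0 0;0 0.015 0 0 0 0 0;0 0 0 0 0 0 0",
)

```text
clock: 10.1
eef_pos: [566.5, -274.1, 83.8]
tool_rot: [-1.571, -0.001, -0.001]
force: [-0.6, -0.8, -1.0]
width: 34.7
```

Call:
step_arm(
  moves="0 0 0 0 0 0 0.5;0 0 0 0 0 0 0.6;0 0 0 0 0 0 0.75;0 0 0 0 0 0 0.75;0 -0.1 0 0 0 0 0.75;0 -0.3 0 0 0 0 0.75;0 -0.5 0 0 0 0 0.75;0 -0.6 0 0 0 0 0.75;0 -0.5 0 0 0 0 0.75;0 -0.3 0 0 0 0 0.75;-0.1 -0.02 0.4 0 0 0 0.75;-0.16 0 0.7 0 0 0 0.75;-0.16 0 0.7 0 0 0 0.75;-0.16 0 0.7 0 0 0 0.75;-0.16 0 0.7 0 0 0 0.75;-0.16 0 0.7 0 0 0 0.75;-0.16 0 0.7 0 0 0 0.75;-0.16 0 0.54 0 0 0 0.75;0 0 0.2 0 0 0 0.75;0 0 0 0 0 0 0.75",
)

```text
clock: 12.1
eef_pos: [506.1, -5.6, 200.4]
tool_rot: [-1.571, -0.002, 0.003]
force: [-0.5, -1.0, -0.8]
width: 63.9
```

```bash
python3 - <<'E'
from h import *
s=ctrl.read_state();print(s['clock'],s['eef_pos'].round(1),s['tool_rot'].round(4),s['width'],s['force'].round(1),s['qpos'].round(2))
p=get_image("wrist");cv2.imwrite("pics/w3.png",p["color"])
E
```

```text
12.1 [506.1  -5.6 200.4] [-1.5706 -0.0021  0.0026] 63.85352802885874 [-0.5 -1.  -0.8] [ 0.2   0.48 -0.35  1.94  0.24  0.75 -0.28]
```

View pics/w3.png

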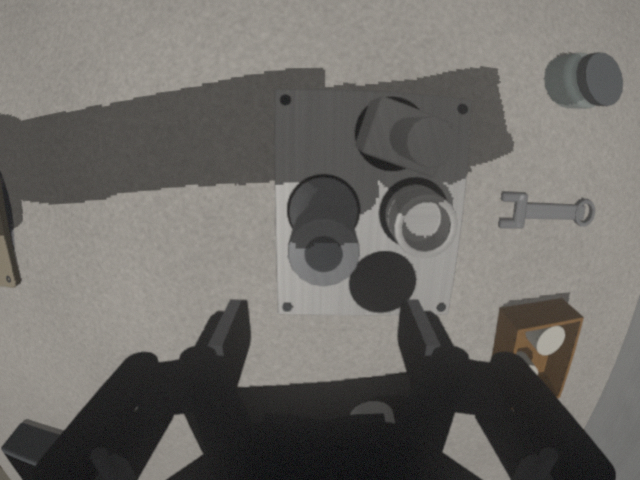

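Call:
step_arm(
  moves="0 0.2 -0.03 0 0 0 0.75;0 0.4 0 0 0 0 0.75;0 0.5 0 0 0 0 0.75;0 0.5 0 0 0 0 0.75;0 0.4 0 0 0 0 0.75;0 0.2 0 0 0 0 0.75;0 0.07 0 0 0 0 0.75;0 0 0 0 0 0 0.75;0 0 0 0 0 0 0.5;0 0 0 0 0 0 0;0 0 0 0 0 0 0;0 0 0 0 0 0 0;0 0 0 0 0 0 0",
)

```text
clock: 13.45
eef_pos: [506.0, -8.7, 86.9]
tool_rot: [-1.571, -0.002, -0.0]
force: [-1.3, -0.9, 6.3]
width: 45.1
```

Call:
step_arm(
  moves="0 -0.1 0 0 0 0 0;0 -0.2 0 0 0 0 0;0 -0.3 0 0 0 0 0;0 -0.3 0 0 0 0 0;0 -0.2 0 0 0 0 0;0 -0.1 -0.1 0 0 0 0;-0.07 0 -0.3 0 0 0 0;-0.07 0 -0.5 0 0 0 0;-0.07 0 -0.6 0 0 0 0;-0.07 0 -0.6 0 0 0 0;-0.07 0 -0.6 0 0 0 0;-0.07 0 -0.6 0 0 0 0;-0.07 0 -0.6 0 0 0 0;-0.07 0 -0.6 0 0 0 0;-0.07 0 -0.5 0 0 0 0;-0.07 0 -0.3 0 0 0 0;0 0 -0.15 0 0 0 0;0 0 -0.05 0 0 0 0;0 0 0 0 0 0 0;0 0 0 0 0 0 0",
)

```text
clock: 15.45
eef_pos: [470.8, -281.8, 145.8]
tool_rot: [-1.57, -0.0, 0.002]
force: [-0.9, 0.2, -3.9]
width: 44.6
```

```bash
python3 - <<'E'
from h import *
s=ctrl.read_state();print(s['clock'],s['eef_pos'].round(1),s['tool_rot'].round(4),s['width'],s['force'].round(1),s['qpos'].round(2))
p=get_image("wrist");cv2.imwrite("pics/w4.png",p["color"])
E
```

```text
15.45 [ 470.8 -281.8  145.8] [-1.5698e+00 -1.0000e-04  1.8000e-03] 44.58564414195596 [-0.9  0.2 -3.9] [ 0.72  0.62 -0.35  1.88  0.31  0.7   0.19]
```

View pics/w4.png

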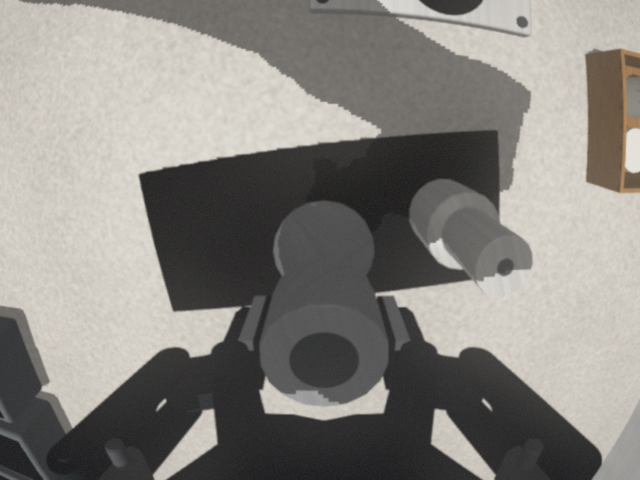

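Call:
step_arm(
  moves="0 0.15 -0.05 0 0 0 0;0 0.3 0 0 0 0 0;0 0.3 0 0 0 0 0;0 0.25 0 0 0 0 0;0 0.15 0 0 0 0 0;0 0.1 0 0 0 0 0;0 0.06 0 0 0 0 0;0 0.02 0 0 0 0 0;0 0 0 0 0 0 0;0 0 0 0 0 0 0",
)

```text
clock: 16.5
eef_pos: [470.6, -286.2, 79.7]
tool_rot: [-1.571, -0.001, -0.001]
force: [-0.4, 0.6, -3.7]
width: 44.6
```

Call:
step_arm(
  moves="0 0.015 0 0 0 0 0;0 0.01 0 0 0 0 0;0 0 0 0 0 0 0",
)

```text
clock: 16.8
eef_pos: [470.6, -286.2, 78.9]
tool_rot: [-1.572, -0.001, -0.001]
force: [-2.8, 0.3, 4.0]
width: 44.4
```

Call:
step_arm(
  moves="0 0 0 0 0 0 0.6;0 0 0 0 0 0 0.7;0 0 0 0 0 0 0.75;0 0 0 0 0 0 0.75;0 -0.1 0 0 0 0 0.75;0 -0.3 0 0 0 0 0.75;0 -0.5 0 0 0 0 0.75;0 -0.6 0 0 0 0 0.75;0 -0.6 0 0 0 0 0.75;0 -0.3 0.1 0 0 0 0.75;0.2 -0.02 0.4 0 0 0 0.75;0.22 0 0.8 0 0 0 0.75;0.22 0 0.9 0 0 0 0.75;0.22 0 0.9 0 0 0 0.75;0.22 0 0.9 0 0 0 0.75;0.22 0 0.9 0 0 0 0.75;0.22 0 0.9 0 0 0 0.75;0.22 0 0.7 0 0 0 0.75;0.2 0 0.4 0 0 0 0.75;0 0 0.1 0 0 0 0.75",
)

```text
clock: 18.8
eef_pos: [567.9, 68.2, 198.8]
tool_rot: [-1.569, -0.001, 0.005]
force: [-0.1, 1.2, -0.6]
width: 64.4
```

```bash
python3 - <<'E'
from h import *
s=ctrl.read_state();print(s['clock'],s['eef_pos'].round(1),s['tool_rot'].round(4),s['width'],s['force'].round(1),s['qpos'].round(2))
p=get_image("wrist");cv2.imwrite("pics/w5.png",p["color"])
E
```

```text
18.8 [567.9  68.2 198.8] [-1.5685e+00 -6.0000e-04  4.6000e-03] 64.40105970518992 [-0.1  1.2 -0.6] [ 0.08  0.58 -0.38  1.77  0.27  0.85 -0.42]
```

View pics/w5.png

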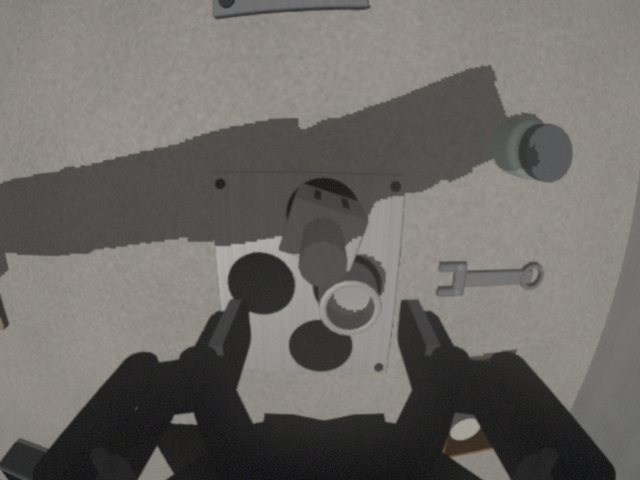

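Call:
step_arm(
  moves="0 0 0 0 0 0 0.75;0 0.2 0 0 0 0 0.75;0 0.4 0 0 0 0 0.75;0 0.5 0 0 0 0 0.75;0 0.5 0 0 0 0 0.75;0 0.3 0 0 0 0 0.75;0 0.13 0 0 0 0 0.75;0 0.03 0 0 0 0 0.75;0 0 0 0 0 0 0.5;0 0 0 0 0 0 0;0 0 0 0 0 0 0;0 0 0 0 0 0 0;0 0 0 0 0 0 0;0 0 0 0 0 0 0",
)

```text
clock: 20.25
eef_pos: [567.9, 64.0, 97.0]
tool_rot: [-1.571, -0.001, -0.0]
force: [-0.9, -1.2, 5.9]
width: 28.8
```

Call:
step_arm(
  moves="0 -0.1 0 0 0 0 0;0 -0.2 0 0 0 0 0;0 -0.3 0 0 0 0 0;0 -0.3 0 0 0 0 0;0 -0.2 0 0 0 0 0;-0.1 -0.1 0 0 0 0 0;-0.3 0 -0.1 0 0 0 0;-0.4 0 -0.3 0 0 0 0;-0.5 0 -0.5 0 0 0 0;-0.5 0 -0.6 0 0 0 0;-0.5 0 -0.7 0 0 0 0;-0.5 0 -0.7 0 0 0 0;-0.45 0 -0.7 0 0 0 0;-0.3 0 -0.7 0 0 0 0;-0.2 0 -0.7 0 0 0 0;-0.1 0 -0.7 0 0 0 0;-0.03 0 -0.6 0 0 0 0;0 0 -0.5 0 0 0 0;0 0 -0.3 0 0 0 0;0 0 -0.13 0 0 0 0",
)

```text
clock: 22.25
eef_pos: [372.9, -298.4, 155.9]
tool_rot: [-1.571, 0.0, -0.002]
force: [0.3, 0.7, -3.6]
width: 28.7
```

Call:
step_arm(
  moves="0 0 0 0 0 0 0;0 0 0 0 0 0 0",
)

```text
clock: 22.45
eef_pos: [373.3, -295.8, 156.0]
tool_rot: [-1.57, 0.001, 0.001]
force: [0.1, -0.0, -3.8]
width: 29.1
```

```bash
python3 - <<'E'
from h import *
s=ctrl.read_state();print(s['clock'],s['eef_pos'].round(1),s['tool_rot'].round(4),s['width'],s['force'].round(1),s['qpos'].round(2))
p=get_image("wrist");cv2.imwrite("pics/w6.png",p["color"])
E
```

```text
22.45 [ 373.3 -295.8  156. ] [-1.5696e+00  5.0000e-04  1.3000e-03] 29.05083943647125 [ 0.1 -0.  -3.8] [ 0.89  0.53 -0.4   2.06  0.34  0.62  0.26]
```

View pics/w6.png

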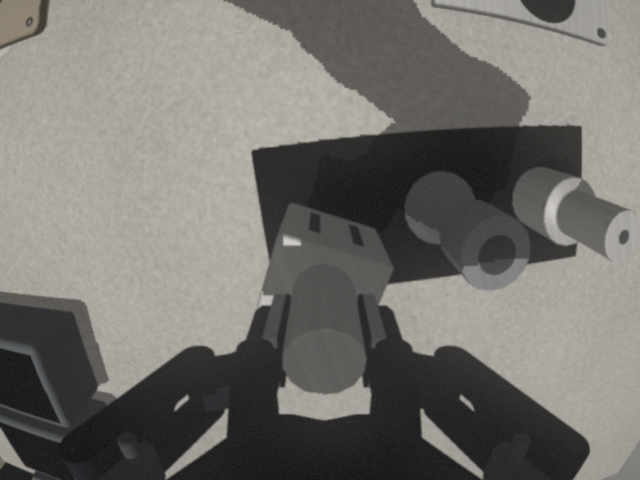

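Call:
step_arm(
  moves="0 0.15 0 0 0 0 0;0 0.3 0 0 0 0 0;0 0.3 0 0 0 0 0;0 0.25 0 0 0 0 0;0 0.15 0 0 0 0 0;0 0.1 0 0 0 0 0;0 0.05 0 0 0 0 0;0 0.02 0 0 0 0 0;0 0 0 0 0 0 0;0 0 0 0 0 0 0",
)

```text
clock: 23.5
eef_pos: [373.5, -297.6, 90.4]
tool_rot: [-1.571, -0.001, -0.0]
force: [0.2, 0.0, -4.1]
width: 28.8
```

Call:
step_arm(
  moves="0 0.018 0 0 0 0 0;0 0.014 0 0 0 0 0;0 0 0 0 0 0 0",
)

```text
clock: 23.8
eef_pos: [373.5, -297.7, 89.0]
tool_rot: [-1.572, -0.0, -0.001]
force: [-1.6, -0.1, 4.0]
width: 28.8
```

Call:
step_arm(
  moves="0 0 0 0 0 0 0.5;0 0 0 0 0 0 0.6;0 0 0 0 0 0 0.7;0 0 0 0 0 0 0.7;0 -0.1 0 0 0 0 0.7;0 -0.3 0 0 0 0 0.7;0 -0.5 0 0 0 0 0.7;0 -0.6 0 0 0 0 0.7;0 -0.5 0.1 0 0 0 0.75;0.1 -0.2 0.3 0 0 0 0.8;0.4 -0.02 0.5 0 0 0 0.9;0.5 0 0.7 0 0 0 1;0.6 0 0.8 0 0 0 1;0.6 0 0.8 0 0 0 1;0.6 0 0.8 0 0 0 1;0.6 0 0.7 0 0 0 1;0.5 0 0.6 0 0 0 1;0.3 0 0.35 0 0 0 1;0.14 0 0.15 0 0 0 1;0 0 0 0 0 0 1",
)

```text
clock: 25.8
eef_pos: [590.3, -5.7, 198.9]
tool_rot: [-1.57, 0.001, 0.002]
force: [0.5, -0.6, -0.2]
width: 85.1
```

Call:
step_arm(
  moves="0 0 0 0 0 0 1;0 0 0 0 0 0 1",
)

```text
clock: 26.0
eef_pos: [589.4, -9.5, 199.3]
tool_rot: [-1.572, 0.001, -0.003]
force: [-0.3, -0.3, -0.4]
width: 85.3
```

```bash
python3 - <<'E'
from h import *
s=ctrl.read_state();print(s['clock'],s['eef_pos'].round(1),s['tool_rot'].round(4),s['width'],s['force'].round(1),s['qpos'].round(2))
p=get_image("wrist");cv2.imwrite("pics/w7.png",p["color"])
p=get_image("scene");cv2.imwrite("pics/s7.png",p["color"])
E
```

```text
26.0 [589.4  -9.5 199.3] [-1.5721e+00  1.3000e-03 -2.7000e-03] 85.26204579454887 [-0.3 -0.3 -0.4] [ 0.24  0.61 -0.42  1.72  0.31  0.88 -0.32]
```

View pics/w7.png

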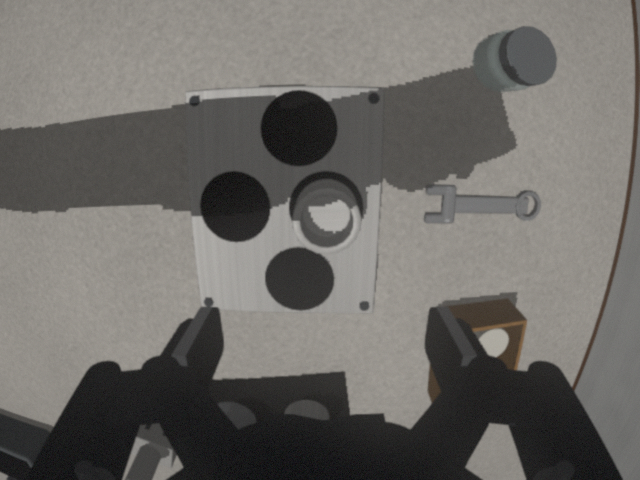

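View pics/s7.png

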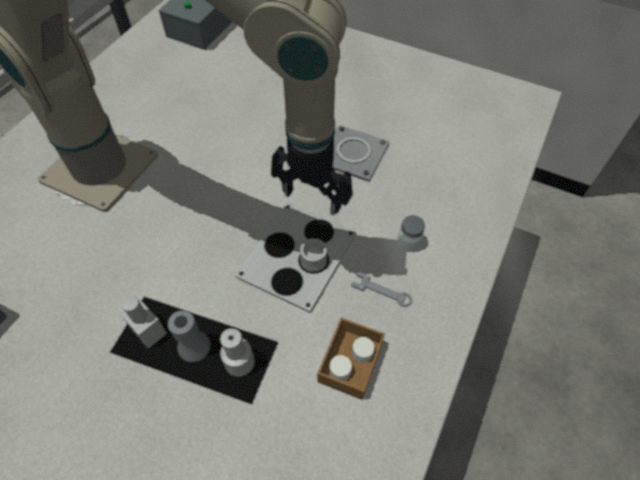

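```bash
python3 - <<'E'
from h import *
s=ctrl.read_state();w=get_image("wrist");T=get_image("top")
g=cv2.cvtColor(w["color"],6)
for k,u,v,z in(("cup",325,213.5,57),("left",299,128,12),("front",235,206,12),("right",299.5,278,12)): print(k,wray(w,s,u,v,z).round(1))
cv2.imwrite("pics/t8.png",T["color"])
x,y,ww,hh=250,190,180,150
cv2.imwrite("pics/crop_t8.png",cv2.resize(T["color"][y:y+hh,x:x+ww],(ww*4,hh*4),interpolation=cv2.INTER_CUBIC))
# dark seat blobs, wrist
m=(g<45).astype(np.uint8); m[300:]=0
n,l,st,c=cv2.connectedComponentsWithStats(m)
for i in range(1,n):
    if st[i,4]>800: 
        print("blob",c[i].round(1),st[i,4],wray(w,s,*c[i],12).round(1))
E
```

```text
cup [590.9  -1.1  57. ]
left [568.2  65.6  12. ]
front [507.2  -4.8  12. ]
right [566.  -77.5  12. ]
blob [297.9 128.5] 4392 [567.2  65.1  12. ]
blob [234.1 205.4] 3584 [506.3  -4.2  12. ]
```

View pics/crop_t8.png

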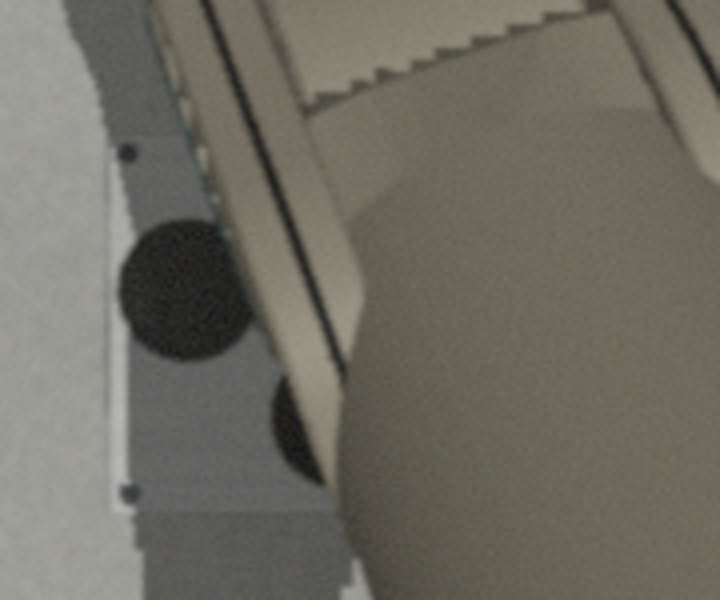

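Call:
step_arm(
  moves="0 0.2 0 0 0 0 1;0 0.4 0 0 0 0 1;0 0.6 0 0 0 0 1;0 0.6 0 0 0 0 1;0 0.6 0 0 0 0 1;0 0.5 0 0 0 0 1;0 0.3 0 0 0 0 1;0 0.2 0 0 0 0 1;0 0.08 0 0 0 0 1;0 0 0 0 0 0 1;0 0 0 0 0 0 0.7;0 0 0 0 0 0 0.4;0 0 0 0 0 0 0;0 0 0 0 0 0 0;0 0 0 0 0 0 0",
)

```text
clock: 27.7
eef_pos: [591.3, -7.5, 27.0]
tool_rot: [-1.571, -0.002, -0.001]
force: [-1.1, -0.5, 6.7]
width: 54.6
```

Call:
step_arm(
  moves="0 -0.1 0 0 0 0 0;0 -0.2 0 0 0 0 0;0 -0.4 0 0 0 0 0;0 -0.4 0 0 0 0 0;0 -0.2 0.1 0 0 0 0;0 -0.1 0.2 0 0 0 0;-0.1 0 0.4 0 0 0 0;-0.15 0 0.6 0 0 0 0;-0.2 0 0.7 0 0 0 0;-0.2 0 0.7 0 0 0 0;-0.2 0 0.7 0 0 0 0;-0.15 0 0.6 0 0 0 0;-0.1 0 0.5 0 0 0 0;-0.06 0 0.3 0 0 0 0;0 0 0.15 0 0 0 0;0 0 0 0 0 0 0;0 0 0 0 0 0 0;0 0 0 0 0 0 0;0 0 0 0 0 0 0",
)

```text
clock: 29.6
eef_pos: [533.0, 238.5, 95.4]
tool_rot: [-1.572, -0.0, -0.002]
force: [0.6, 0.4, -2.2]
width: 55.1
```

```bash
python3 - <<'E'
from h import *
s=ctrl.read_state();print(s['clock'],s['eef_pos'].round(1),s['tool_rot'].round(4),s['width'],s['force'].round(1),s['qpos'].round(2))
p=get_image("wrist");cv2.imwrite("pics/w9.png",p["color"])
E
```

```text
29.6 [533.  238.5  95.4] [-1.5716 -0.     -0.0025] 55.13303593684555 [ 0.6  0.4 -2.2] [-0.27  0.73 -0.32  1.82  0.35  0.65 -0.79]
```

View pics/w9.png

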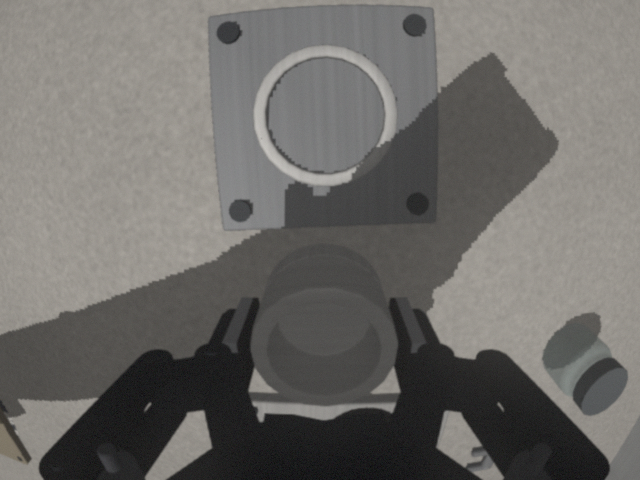

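```bash
python3 - <<'E'
from h import *
s=ctrl.read_state();w=get_image("wrist");print(s['eef_pos'],s['tool_rot'])
P=lambda u,v,z:wray(w,s,u,v,z)[:2]
print("ring", (P(254,116,18)+P(397,114,18))/2,(P(325,46,18)+P(325,186,18))/2, P(397,114,18)-P(254,116,18),P(325,46,18)-P(325,186,18))
print("screws",sum(P(u,v,12) for u,v in((229,32),(414,25),(241,210),(417,204)))/4)
z=s['eef_pos'][2]+30
print("cup",(P(250,346,z)+P(397,346,z))/2,(P(323,288,z)+P(323,404,z))/2,P(397,346,z)-P(250,346,z),P(323,288,z)-P(323,404,z))
E
```

```text
[532.92877095 238.77117765  95.47125936] [-1.57134301e+00 -7.69999896e-05 -2.21273192e-03]
ring [534.26144102 324.27114261] [533.94566848 322.86410988] [84.60122653  1.16845856] [ 0.09898181 84.40399912]
screws [534.20065012 323.42945515]
cup [532.9283305 240.4117295] [532.73601431 238.10693721] [54.92799802 -0.09711321] [ 0.1361048  53.77226675]
```

Call:
step_arm(
  moves="0.01 0 0.1 0 0 0 0;0 0 0.25 0 0 0 0;0 0 0.3 0 0 0 0;0.01 0 0.25 0 0 0 0;0 0 0.1 0 0 0 0;0 0 0 0 0 0 0;0 0 0 0 0 0 0;0 0 0 0 0 0 0;0 0 0 0 0 0 0;0 0 0 0 0 0 0;0 0 0 0 0 0 0;0 0 0 0 0 0 0",
)

```text
clock: 30.9
eef_pos: [533.6, 289.8, 95.5]
tool_rot: [-1.571, -0.0, -0.001]
force: [0.1, 0.6, -3.0]
width: 55.1
```

```bash
python3 - <<'E'
from h import *
for i in range(3):
    s=ctrl.read_state();print(s['clock'],s['eef_pos'].round(2),s['tool_rot'].round(4));p=get_image("wrist")
cv2.imwrite("pics/w10.png",p["color"])
E
```

```text
30.9 [533.61 289.83  95.48] [-1.5708e+00 -0.0000e+00 -7.0000e-04]
30.95 [533.6  289.92  95.5 ] [-1.5708e+00 -1.0000e-04 -5.0000e-04]
31.0 [533.62 289.96  95.5 ] [-1.5708e+00 -1.0000e-04 -5.0000e-04]
```

View pics/w10.png

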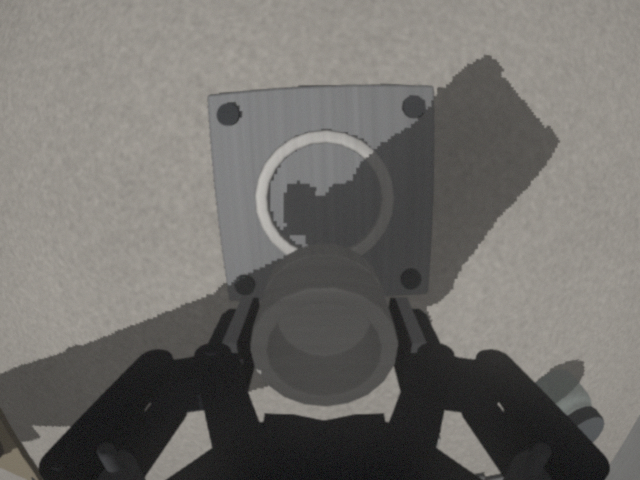

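```bash
python3 - <<'E'
from h import *
s=ctrl.read_state();w=get_image("wrist");T=get_image("top")
P=lambda u,v,z:wray(w,s,u,v,z)[:2]
print("ring",(P(256,198,18)+P(393,196,18))/2,P(393,196,18)-P(256,198,18),P(325,130,18)-[0,43])
print("screws",sum(P(u,v,12) for u,v in((229,114),(413,106),(245,286),(410,278)))/4)
z=s['eef_pos'][2]+30
print("cup",(P(323,288,z)+P(323,404,z))/2)
ct=lambda x,y:((x+.5)/6-.5+110,(y+.5)/6-.5+235)
print("top screws",sum(ray(T,*ct(u,v),12) for u,v in((116,124),(471,101),(128,482),(487,460)))/4)
E
```

```text
ring [534.18358617 325.40085922] [84.12961537  1.27787137] [534.46227453 322.67173405]
screws [534.04389778 322.31088886]
cup [533.40310983 289.2932996 ]
top screws [533.4210018  322.05667327  12.        ]
```

Call:
step_arm(
  moves="0.01 0 0.1 0 0 0 0;0 0.1 0.2 0 0 0 0;0 0.2 0.2 0 0 0 0;0 0.3 0.1 0 0 0 0;0 0.3 0.04 0 0 0 0;0 0.15 0 0 0 0 0;0 0.04 0 0 0 0 0;0 0 0 0 0 0 0;0 0 0 0 0 0 0;0 0 0 0 0 0 0;0 0 0 0 0 0 0",
)

```text
clock: 32.25
eef_pos: [534.5, 322.0, 41.6]
tool_rot: [-1.57, -0.001, -0.001]
force: [-0.3, -0.2, -2.1]
width: 55.0
```

```bash
python3 - <<'E'
from h import *
s=ctrl.read_state();print(s['clock'],s['eef_pos'].round(2),s['tool_rot'].round(4),s['force']);p=get_image("wrist")
cv2.imwrite("pics/w11.png",p["color"])
p=get_image("scene");x,y,w,h=300,100,110,90
cv2.imwrite("pics/s11.png",cv2.resize(p["color"][y:y+h,x:x+w],(w*6,h*6),interpolation=2))
E
```

```text
32.25 [534.49 322.02  41.59] [-1.5703e+00 -9.0000e-04 -8.0000e-04] [-0.34002151 -0.18713212 -2.11995204]
```

View pics/w11.png

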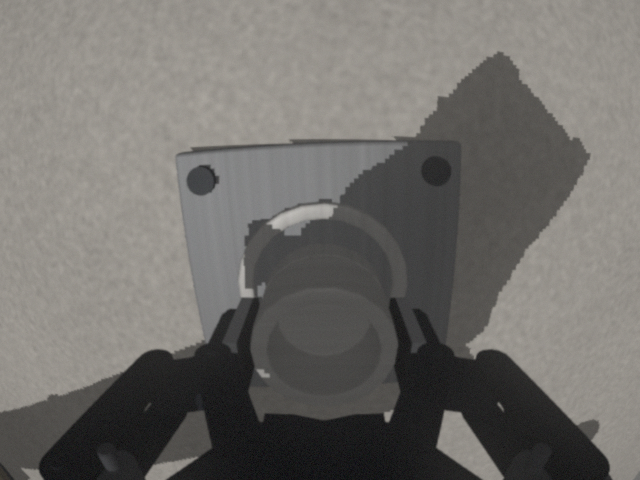

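View pics/s11.png

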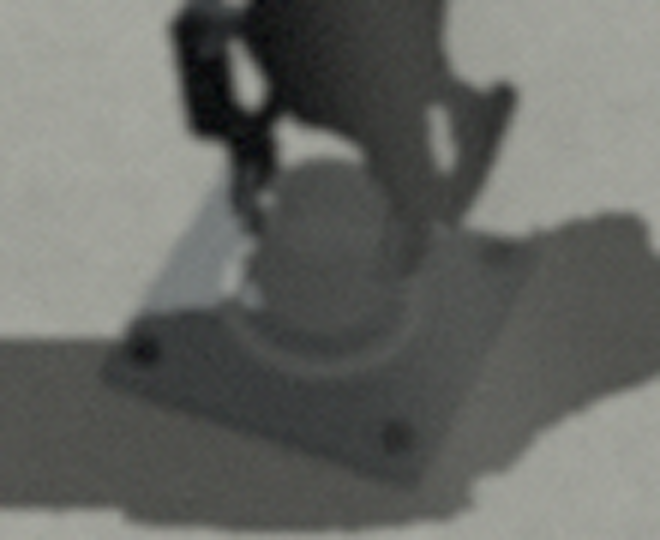

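Call:
step_arm(
  moves="0 0.08 0 0 0 0 0;0 0.08 0 0 0 0 0;0 0.06 0 0 0 0 0;0 0.04 0 0 0 0 0;0 0.02 0 0 0 0 0;0 0 0 0 0 0 0;0 0 0 0 0 0 0",
)

```text
clock: 33.05
eef_pos: [533.8, 321.9, 27.1]
tool_rot: [-1.571, 0.0, -0.0]
force: [-1.5, -1.1, 1.2]
width: 55.3
```

Call:
step_arm(
  moves="0 0.01 0 0 0 0 0;0 0 0 0 0 0 0.7;0 0 0 0 0 0 0.8;0 0 0 0 0 0 0.9;0 0 0 0 0 0 0.9;0 0 0 0 0 0 0.9;0 -0.1 0 0 0 0 0.9;0 -0.2 0 0 0 0 0.9;0 -0.4 0 0 0 0 0.9;0 -0.6 0 0 0 0 0.9;0 -0.7 0 0 0 0 0.9;0 -0.7 0 0 0 0 0.8;0 -0.5 0 0 0 0 0.75;0 -0.3 -0.2 0 0 0 0.75;0 0 -0.4 0 0 0 0.75;0 0 -0.5 0 0 0 0.75;0 0 -0.4 0 0 0 0.75;0 0 0 0 0 0 0.75",
)

```text
clock: 34.85
eef_pos: [534.3, 241.9, 201.2]
tool_rot: [-1.575, 0.001, -0.006]
force: [0.5, 0.7, 0.3]
width: 63.8
```

```bash
python3 - <<'E'
from h import *
s=ctrl.read_state();print(s['clock'],s['eef_pos'].round(2),s['tool_rot'].round(4),s['force']);p=get_image("wrist")
cv2.imwrite("pics/w12.png",p["color"])
p=get_image("scene");x,y,w,h=300,100,110,90
cv2.imwrite("pics/s12.png",cv2.resize(p["color"][y:y+h,x:x+w],(w*6,h*6),interpolation=2))
E
```

```text
34.85 [534.31 241.85 201.21] [-1.5749e+00  9.0000e-04 -5.6000e-03] [0.50268262 0.66167667 0.25722647]
```

View pics/w12.png

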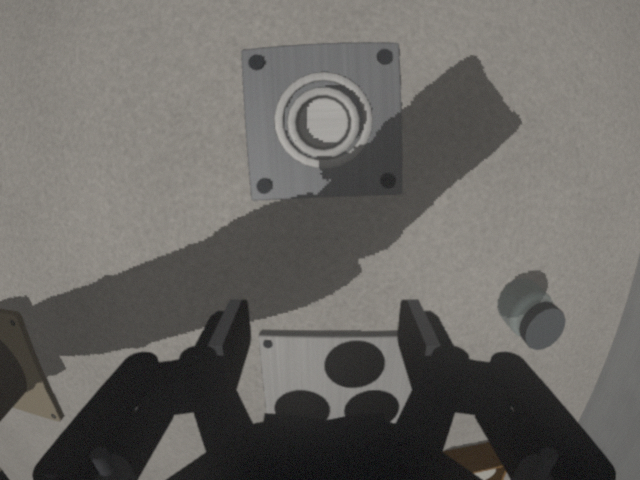

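View pics/s12.png

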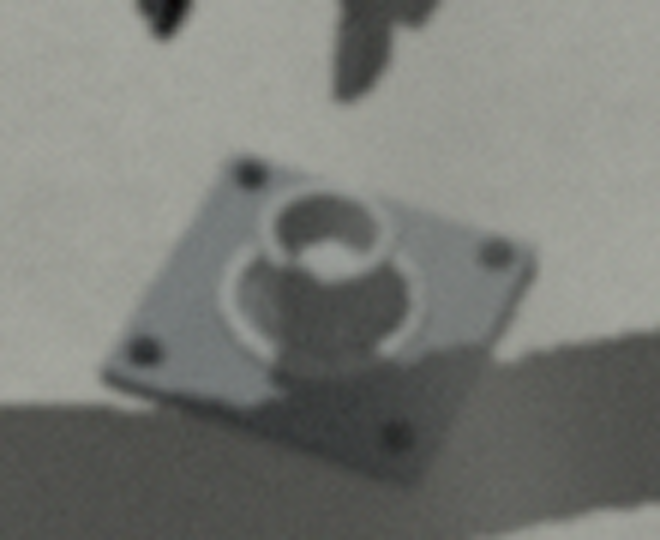

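Call:
step_arm(
  moves="0 0 -0.2 0 0 0 0.7;-0.1 0 -0.5 0 0 0 0.7;-0.15 0 -0.7 0 0 0 0.7;-0.2 0 -0.8 0 0 0 0.7;-0.2 0 -0.8 0 0 0 0.7;-0.2 0 -0.8 0 0 0 0.7;-0.2 0 -0.8 0 0 0 0.7;-0.2 0 -0.8 0 0 0 0.7;-0.3 0 -0.8 0 0 0 0.7;-0.3 0 -0.8 0 0 0 0.7;-0.3 0 -0.8 0 0 0 0.7;-0.3 0 -0.8 0 0 0 0.7;-0.3 0 -0.8 0 0 0 0.7;-0.26 0 -0.7 0 0 0 0.7;-0.15 0 -0.5 0 0 0 0.7;-0.05 0 -0.29 0 0 0 0.7;0 0 0 0 0 0 0.7;0 0 0 0 0 0 0.7;0 0 0 0 0 0 0.7",
)

```text
clock: 36.85
eef_pos: [374.2, -295.5, 201.5]
tool_rot: [-1.57, -0.0, 0.003]
force: [0.1, 0.9, 0.1]
width: 59.5
```

```bash
python3 - <<'E'
from h import *
s=ctrl.read_state();print(s['clock'],s['eef_pos'].round(2),s['tool_rot'].round(4),s['force'],s['width']);p=get_image("wrist")
cv2.imwrite("pics/w13.png",p["color"])
E
```

```text
36.85 [ 374.21 -295.53  201.49] [-1.5699e+00 -3.0000e-04  2.8000e-03] [0.12853105 0.88114506 0.05918464] 59.469797938682596
```

View pics/w13.png

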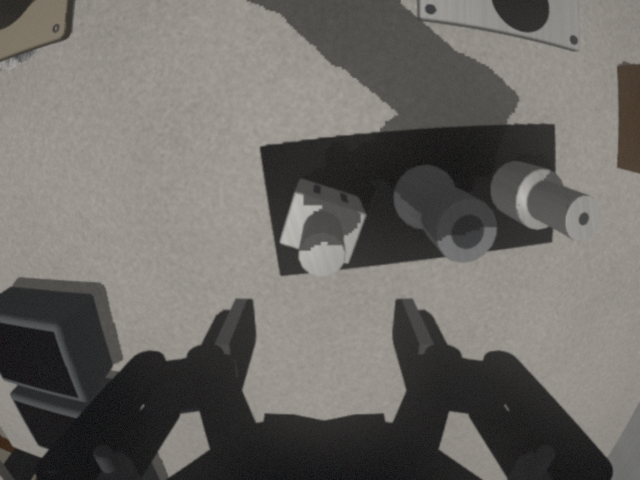

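Call:
step_arm(
  moves="0 0.2 0 0 0 0 0.7;0 0.4 0 0 0 0 0.7;0 0.5 0 0 0 0 0.7;0 0.5 0 0 0 0 0.7;0 0.4 0 0 0 0 0.7;0 0.19 0 0 0 0 0.7;0 0.05 0 0 0 0 0.7;0 0 0 0 0 0 0.7;0 0 0 0 0 0 0.5;0 0 0 0 0 0 0;0 0 0 0 0 0 0;0 0 0 0 0 0 0;0 0 0 0 0 0 0;0 0 0 0 0 0 0",
)

```text
clock: 38.3
eef_pos: [373.5, -297.8, 90.3]
tool_rot: [-1.572, -0.001, -0.001]
force: [-1.0, 1.1, 5.7]
width: 28.8
```

Call:
step_arm(
  moves="0 -0.1 0 0 0 0 0;0 -0.2 0 0 0 0 0;0 -0.3 0 0 0 0 0;0 -0.3 0 0 0 0 0;0 -0.2 0.1 0 0 0 0;0 -0.1 0.3 0 0 0 0;0 0 0.5 0 0 0 0;0.1 0 0.6 0 0 0 0;0.2 0 0.7 0 0 0 0;0.3 0 0.7 0 0 0 0;0.4 0 0.7 0 0 0 0;0.45 0 0.7 0 0 0 0;0.5 0 0.7 0 0 0 0;0.5 0 0.7 0 0 0 0;0.5 0 0.6 0 0 0 0;0.4 0 0.4 0 0 0 0;0.3 0 0.3 0 0 0 0;0.2 0 0.2 0 0 0 0;0.04 0 0.04 0 0 0 0;0 0 0 0 0 0 0",
)

```text
clock: 40.3
eef_pos: [566.6, 65.3, 149.0]
tool_rot: [-1.571, 0.002, 0.001]
force: [0.3, -0.4, -4.1]
width: 28.6
```

Call:
step_arm(
  moves="0 0 0 0 0 0 0;0 0 0 0 0 0 0;0 0 0 0 0 0 0;0 0 0 0 0 0 0",
)

```text
clock: 40.7
eef_pos: [567.8, 64.0, 149.6]
tool_rot: [-1.571, 0.0, -0.001]
force: [0.1, -0.1, -3.0]
width: 29.0
```

```bash
python3 - <<'E'
from h import *
s=ctrl.read_state();print(s['clock'],s['eef_pos'].round(2),s['tool_rot'].round(4),s['force'],s['width']);p=get_image("wrist")
cv2.imwrite("pics/w14.png",p["color"])
E
```

```text
40.7 [567.77  63.96 149.55] [-1.571e+00  1.000e-04 -1.200e-03] [ 0.06300987 -0.1261064  -3.01898551] 28.962790833382495
```

View pics/w14.png

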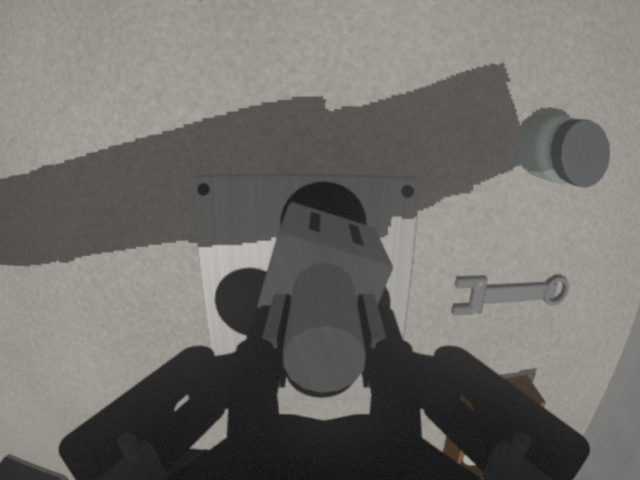

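Good. Lower from 149.6 to about 99.2.

Call:
step_arm(
  moves="0 0.15 0 0 0 0 0;0 0.25 0 0 0 0 0;0 0.25 0 0 0 0 0;0 0.15 0 0 0 0 0;0 0.1 0 0 0 0 0;0 0.06 0 0 0 0 0;0 0.03 0 0 0 0 0;0 0.015 0 0 0 0 0;0 0 0 0 0 0 0;0 0 0 0 0 0 0",
)

```text
clock: 41.75
eef_pos: [568.2, 64.5, 99.6]
tool_rot: [-1.571, -0.001, -0.001]
force: [0.4, -0.8, -3.8]
width: 28.5
```

Call:
step_arm(
  moves="0 0.014 0 0 0 0 0;0 0.01 0 0 0 0 0;0 0 0 0 0 0 0",
)

```text
clock: 42.05
eef_pos: [568.1, 64.5, 98.5]
tool_rot: [-1.571, -0.001, -0.0]
force: [-1.9, -0.5, 0.3]
width: 29.0
```

Call:
step_arm(
  moves="0 0.004 0 0 0 0 0.5;0 0 0 0 0 0 0.6;0 0 0 0 0 0 0.75;0 0 0 0 0 0 0.75;0 -0.1 0 0 0 0 0.75;0 -0.3 0 0 0 0 0.75;0 -0.5 0 0 0 0 0.75;0 -0.5 0 0 0 0 0.75;0 -0.4 -0.1 0 0 0 0.75;-0.1 -0.23 -0.3 0 0 0 0.75;-0.2 0 -0.6 0 0 0 0.75;-0.25 0 -0.8 0 0 0 0.75;-0.25 0 -0.85 0 0 0 0.75;-0.25 0 -0.85 0 0 0 0.75;-0.25 0 -0.85 0 0 0 0.75;-0.25 0 -0.85 0 0 0 0.75;-0.2 0 -0.8 0 0 0 0.75;-0.1 0 -0.6 0 0 0 0.75;-0.1 0 -0.3 0 0 0 0.75;0 0 -0.1 0 0 0 0.75",
)

```text
clock: 44.05
eef_pos: [469.4, -286.9, 199.4]
tool_rot: [-1.571, 0.0, -0.003]
force: [-0.3, 0.3, 1.0]
width: 64.1
```

Call:
step_arm(
  moves="0 0 0 0 0 0 0.75;0 0 0 0 0 0 0.75;0 0 0 0 0 0 0.75;0 0 0 0 0 0 0.75",
)

```text
clock: 44.45
eef_pos: [470.9, -284.1, 199.4]
tool_rot: [-1.57, -0.0, 0.002]
force: [-0.3, 0.4, 0.5]
width: 63.6
```

```bash
python3 - <<'E'
from h import *
s=ctrl.read_state();print(s['clock'],s['eef_pos'].round(2),s['tool_rot'].round(4),s['force'],s['width']);p=get_image("wrist")
cv2.imwrite("pics/w15.png",p["color"])
E
```

```text
44.45 [ 470.86 -284.07  199.4 ] [-1.5703e+00 -2.0000e-04  1.9000e-03] [-0.30980677  0.42970432  0.48750771] 63.57460473026635
```

View pics/w15.png

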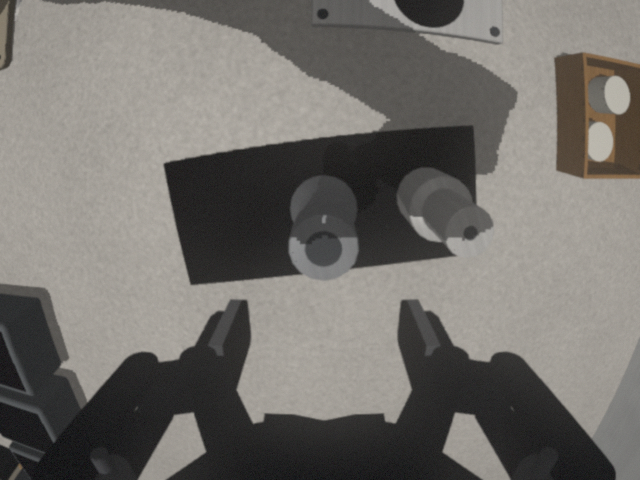

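Bell is centred. Down from 199.4 to 79.5 and grip.

Call:
step_arm(
  moves="0 0.2 0 0 0 0 0.75;0 0.4 0 0 0 0 0.75;0 0.5 0 0 0 0 0.75;0 0.5 0 0 0 0 0.75;0 0.4 0 0 0 0 0.75;0 0.3 0 0 0 0 0.75;0 0.09 0 0 0 0 0.75;0 0 0 0 0 0 0.75;0 0 0 0 0 0 0.6;0 0 0 0 0 0 0;0 0 0 0 0 0 0;0 0 0 0 0 0 0;0 0 0 0 0 0 0;0 0 0 0 0 0 0",
)

```text
clock: 45.9
eef_pos: [470.7, -285.7, 80.8]
tool_rot: [-1.572, -0.001, -0.0]
force: [-1.9, 1.1, 5.7]
width: 44.7
```

Call:
step_arm(
  moves="0 -0.1 0 0 0 0 0;0 -0.2 0 0 0 0 0;0 -0.3 0 0 0 0 0;0 -0.3 0 0 0 0 0;0 -0.2 0 0 0 0 0;0 -0.1 0.1 0 0 0 0;0.07 0 0.3 0 0 0 0;0.07 0 0.5 0 0 0 0;0.07 0 0.6 0 0 0 0;0.07 0 0.6 0 0 0 0;0.07 0 0.6 0 0 0 0;0.07 0 0.6 0 0 0 0;0.07 0 0.6 0 0 0 0;0.07 0 0.6 0 0 0 0;0.07 0 0.5 0 0 0 0;0.08 0 0.3 0 0 0 0;0 0 0.19 0 0 0 0;0 0 0.05 0 0 0 0;0 0 0 0 0 0 0;0 0 0 0 0 0 0",
)

```text
clock: 47.9
eef_pos: [505.5, -9.6, 139.6]
tool_rot: [-1.572, 0.001, -0.002]
force: [-0.2, -0.0, -4.3]
width: 44.4
```

Call:
step_arm(
  moves="0 0 0 0 0 0 0;0 0 0 0 0 0 0;0 0 0 0 0 0 0",
)

```text
clock: 48.2
eef_pos: [505.9, -9.0, 139.8]
tool_rot: [-1.571, -0.0, -0.001]
force: [0.2, -0.3, -4.0]
width: 44.5
```

```bash
python3 - <<'E'
from h import *
s=ctrl.read_state();print(s['clock'],s['eef_pos'].round(2),s['tool_rot'].round(4),s['force'],s['width']);p=get_image("wrist")
cv2.imwrite("pics/w16.png",p["color"])
E
```

```text
48.2 [505.91  -9.03 139.82] [-1.571e+00 -0.000e+00 -1.300e-03] [ 0.2307469  -0.27568855 -3.96013588] 44.52926481399429
```

View pics/w16.png

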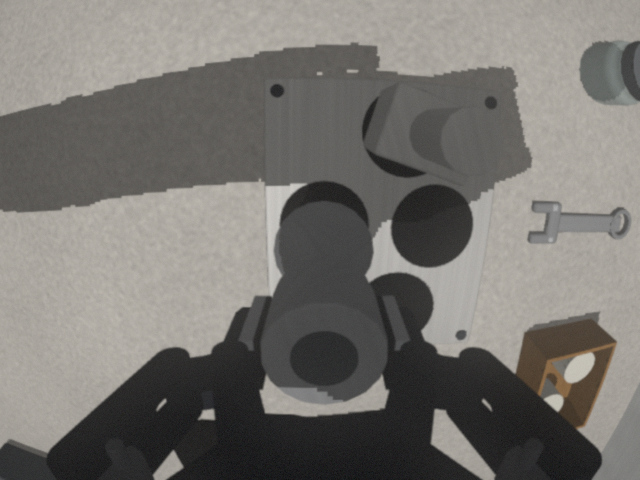

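Call:
step_arm(
  moves="0 0.15 0 0 0 0 0;0 0.25 0 0 0 0 0;0 0.25 0 0 0 0 0;0 0.15 0 0 0 0 0;0 0.1 0 0 0 0 0;0 0.06 0 0 0 0 0;0 0.03 0 0 0 0 0;0 0.01 0 0 0 0 0;0 0 0 0 0 0 0;0 0 0 0 0 0 0;0 0.014 0 0 0 0 0;0 0 0 0 0 0 0",
)

```text
clock: 49.45
eef_pos: [506.0, -8.5, 89.2]
tool_rot: [-1.571, -0.0, -0.0]
force: [0.5, -0.2, -4.2]
width: 44.6
```

Call:
step_arm(
  moves="0 0.012 0 0 0 0 0;0 0.008 0 0 0 0 0;0 0 0 0 0 0 0",
)

```text
clock: 49.75
eef_pos: [506.0, -8.4, 88.8]
tool_rot: [-1.571, -0.001, -0.0]
force: [-2.4, -0.0, 5.1]
width: 44.7
```

Call:
step_arm(
  moves="0 0 0 0 0 0 0.6;0 0 0 0 0 0 0.7;0 0 0 0 0 0 0.75;0 0 0 0 0 0 0.75;0 -0.1 0 0 0 0 0.75;0 -0.3 0 0 0 0 0.75;0 -0.5 0 0 0 0 0.75;0 -0.6 0 0 0 0 0.75;0 -0.5 -0.1 0 0 0 0.75;0.1 -0.23 -0.3 0 0 0 0.75;0.15 0 -0.5 0 0 0 0.75;0.2 0 -0.7 0 0 0 0.75;0.2 0 -0.7 0 0 0 0.75;0.2 0 -0.7 0 0 0 0.75;0.2 0 -0.7 0 0 0 0.75;0.16 0 -0.7 0 0 0 0.75;0 0 -0.5 0 0 0 0.75;0 0 -0.3 0 0 0 0.75;0 0 -0.11 0 0 0 0.75;0 0 0 0 0 0 0.75",
)

```text
clock: 51.75
eef_pos: [566.1, -273.6, 199.6]
tool_rot: [-1.57, 0.0, -0.001]
force: [0.4, 0.3, -0.1]
width: 63.8
```

Call:
step_arm(
  moves="0 0 0 0 0 0 0.75;0 0 0 0 0 0 0.75;0 0 0 0 0 0 0.75;0 0 0 0 0 0 0.75",
)

```text
clock: 52.15
eef_pos: [566.5, -273.2, 199.8]
tool_rot: [-1.571, -0.0, 0.001]
force: [-0.8, -0.7, -0.2]
width: 64.8
```

```bash
python3 - <<'E'
from h import *
s=ctrl.read_state();print(s['clock'],s['eef_pos'].round(2),s['tool_rot'].round(4),s['force'],s['width']);p=get_image("wrist")
cv2.imwrite("pics/w17.png",p["color"])
E
```

```text
52.15 [ 566.52 -273.24  199.76] [-1.5707e+00 -1.0000e-04  7.0000e-04] [-0.76169408 -0.72294288 -0.23413167] 64.82212051385658
```

View pics/w17.png

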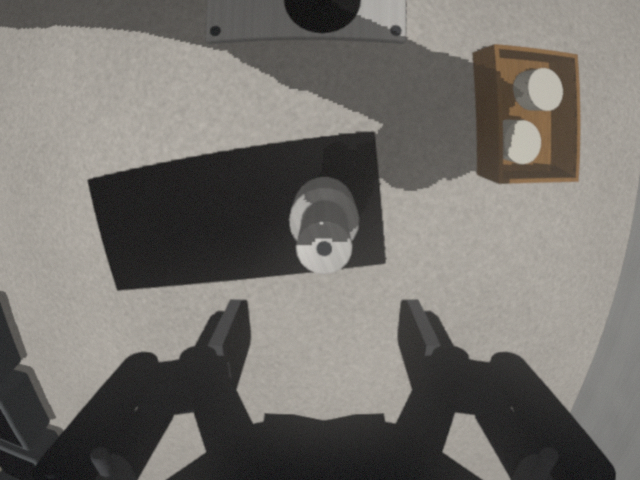

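Stepped horn is upright and centred. Down to about 84.5.

Call:
step_arm(
  moves="0 0.2 0 0 0 0 0.75;0 0.4 0 0 0 0 0.75;0 0.5 0 0 0 0 0.75;0 0.5 0 0 0 0 0.75;0 0.4 0 0 0 0 0.75;0 0.2 0 0 0 0 0.75;0 0.08 0 0 0 0 0.75;0 0.02 0 0 0 0 0.75;0 0 0 0 0 0 0.5;0 0 0 0 0 0 0;0 0 0 0 0 0 0;0 0 0 0 0 0 0;0 0 0 0 0 0 0;0 0 0 0 0 0 0",
)

```text
clock: 53.6
eef_pos: [566.9, -274.4, 85.8]
tool_rot: [-1.572, -0.001, -0.001]
force: [-0.5, -0.9, 5.7]
width: 34.6
```

Call:
step_arm(
  moves="0 -0.1 0 0 0 0 0;0 -0.2 0 0 0 0 0;0 -0.3 0 0 0 0 0;0 -0.3 0 0 0 0 0;0 -0.2 0 0 0 0 0;0 -0.1 0.1 0 0 0 0;0 0 0.25 0 0 0 0;0 0 0.4 0 0 0 0;0 0 0.45 0 0 0 0;0 0 0.45 0 0 0 0;0 0 0.45 0 0 0 0;0 0 0.45 0 0 0 0;0 0 0.45 0 0 0 0;0 0 0.4 0 0 0 0;0 0 0.25 0 0 0 0;-0.04 0 0.15 0 0 0 0;0 0 0.05 0 0 0 0;0 0 0 0 0 0 0;0 0 0 0 0 0 0;0 0 0 0 0 0 0",
)

```text
clock: 55.6
eef_pos: [564.4, -82.7, 144.6]
tool_rot: [-1.571, -0.0, -0.002]
force: [-0.2, -0.3, -4.3]
width: 34.6
```

Call:
step_arm(
  moves="0 0 0 0 0 0 0;0 0 0 0 0 0 0",
)

```text
clock: 55.8
eef_pos: [564.4, -82.0, 144.6]
tool_rot: [-1.571, -0.0, -0.001]
force: [0.1, -0.1, -4.0]
width: 34.7
```

```bash
python3 - <<'E'
from h import *
s=ctrl.read_state();print(s['clock'],s['eef_pos'].round(2),s['tool_rot'].round(4),s['force'],s['width']);p=get_image("wrist")
cv2.imwrite("pics/w18.png",p["color"])
E
```

```text
55.8 [564.41 -81.97 144.61] [-1.5709e+00 -1.0000e-04 -1.2000e-03] [ 0.0528784  -0.05488558 -4.0307215 ] 34.68848933827179
```

View pics/w18.png

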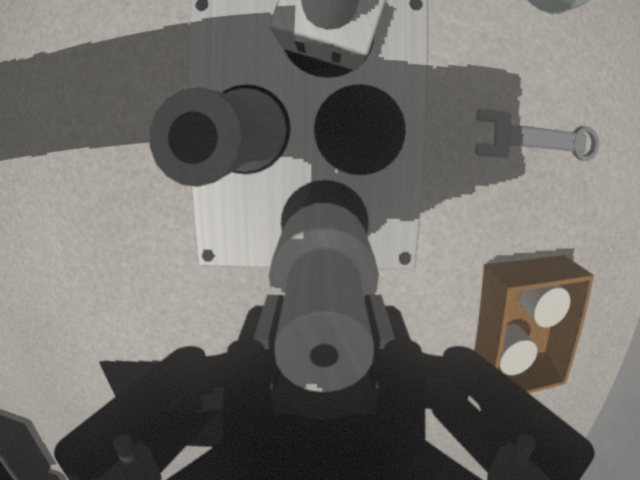

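Call:
step_arm(
  moves="0 0.15 0 0 0 0 0;0 0.25 0 0 0 0 0;0 0.25 0 0 0 0 0;0 0.15 0 0 0 0 0;0 0.1 0 0 0 0 0;0 0.06 0 0 0 0 0;0 0.03 0 0 0 0 0;0 0.01 0 0 0 0 0;0 0 0 0 0 0 0;0 0 0 0 0 0 0;0 0.014 0 0 0 0 0;0 0 0 0 0 0 0",
)

```text
clock: 57.05
eef_pos: [564.5, -81.6, 94.0]
tool_rot: [-1.571, -0.0, -0.001]
force: [0.3, -0.4, -3.6]
width: 34.2
```

Call:
step_arm(
  moves="0 0.01 0 0 0 0 0;0 0.006 0 0 0 0 0;0 0 0 0 0 0 0",
)

```text
clock: 57.35
eef_pos: [564.5, -81.5, 93.8]
tool_rot: [-1.571, -0.0, -0.0]
force: [-2.7, -0.3, 5.6]
width: 34.4
```

Call:
step_arm(
  moves="0 0 0 0 0 0 0.5;0 0 0 0 0 0 0.6;0 0 0 0 0 0 0.75;0 0 0 0 0 0 0.75;0 -0.1 0 0 0 0 0.75;0 -0.3 0 0 0 0 0.75;0 -0.5 0 0 0 0 0.75;0 -0.6 0 0 0 0 0.75;0 -0.6 0 0 0 0 0.75;0 -0.5 0 0 0 0 0.75;-0.1 -0.2 -0.3 0 0 0 0.75;-0.3 0 -0.6 0 0 0 0.75;-0.4 0 -0.7 0 0 0 0.75;-0.4 0 -0.7 0 0 0 0.75;-0.4 0 -0.7 0 0 0 0.75;-0.4 0 -0.7 0 0 0 0.75;-0.4 0 -0.7 0 0 0 0.75;-0.4 0 -0.7 0 0 0 0.75;-0.2 0 -0.5 0 0 0 0.75;0 0 -0.2 0 0 0 0.75",
)

```text
clock: 59.35
eef_pos: [411.7, -374.9, 233.3]
tool_rot: [-1.572, 0.001, -0.006]
force: [0.9, 0.3, -0.8]
width: 64.0
```

Call:
step_arm(
  moves="-0.2 0 -0.4 0 0 0 0.75;-0.3 0 -0.7 0 0 0 0.75;-0.3 0 -0.7 0 0 0 0.75;-0.3 0 -0.7 0 0 0 0.75;-0.2 0 -0.4 0 0 0 0.75;0 0 0 0 0 0 0.75;0 0 0 0 0 0 0.75;0 0 0 0 0 0 0.75",
)

```text
clock: 60.15
eef_pos: [351.0, -514.5, 233.2]
tool_rot: [-1.57, -0.001, 0.003]
force: [-0.1, 0.4, -0.7]
width: 64.2
```

```bash
python3 - <<'E'
from h import *
s=ctrl.read_state();print(s['clock'],s['eef_pos'].round(2),s['force'].round(1))
for n in("top","scene"):
    p=get_image(n);cv2.imwrite(f"pics/{n}9.png",p["color"])
    for k in names[:4]+names[7:]:
        print(n,k,[(np.round(d["position"],1).tolist(),round(d["conf"],2)) for d in nets.place_of(p,k)[:1]])
E
```

```text
60.15 [ 351.04 -514.48  233.23] [-0.1  0.4 -0.7]
top stepped_horn [([565.6, -83.8, 13.3], 0.64)]
top bell_horn [([501.1, -3.0, 11.3], 0.65)]
top block_horn [([567.2, 65.3, 10.3], 0.67)]
top anvil_cup [([535.5, 316.2, 9.7], 0.77)]
top spanner [([749.0, -4.5, 2.2], 0.71)]
top screw_jar [([759.9, 132.1, -1.6], 0.81)]
top parts_carton [([755.8, -178.1, -1.5], 0.95)]
scene stepped_horn [([561.2, -78.7, 10.1], 0.8)]
scene bell_horn [([500.3, -6.7, 14.3], 0.79)]
scene block_horn [([569.9, 67.1, 8.3], 0.61)]
scene anvil_cup [([530.5, 320.5, 13.7], 0.94)]
scene spanner [([748.1, -6.0, -1.0], 0.83)]
scene screw_jar [([756.5, 138.2, 1.0], 0.62)]
scene parts_carton [([757.8, -178.8, 4.1], 0.76)]
```

View pics/top9.png

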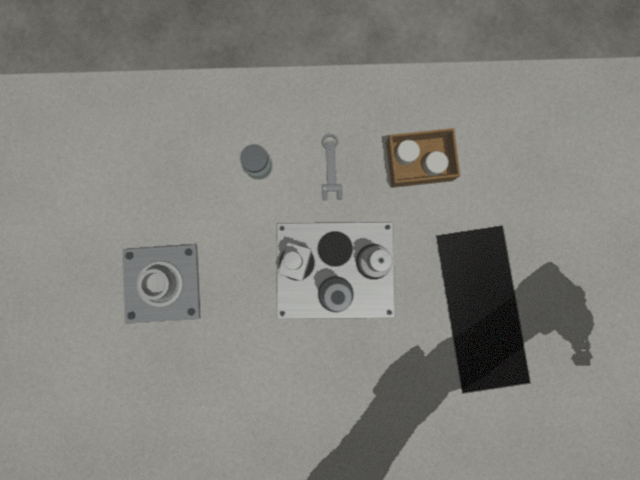

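View pics/scene9.png

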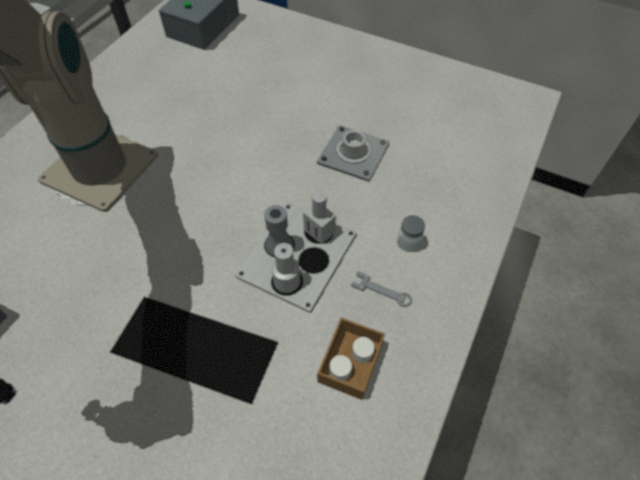

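The horns are upright on their own seats: bell at (337,296), stepped at (376,261) and block at (294,261) in the top view. The cup sits in the ring at (158,283), and the spanner, jar and carton have not moved.

```bash
python3 -c "
from cell import ctrl
print(ctrl.finish_job())"
```

```text
the job is handed in; nothing more can be done
None
```

The job is done and handed in, about 61 s into the 142 s allowed. I moved the stepped, bell and block horns to stand upright on the mat. I then seated the cup in the nest ring and put each horn back on its own seat: block left, bell front, stepped right.

- **Placing:** before each release I lowered until the force reading rose. It stayed within about 7 N at every reading.
- **Final pictures:** the top and scene views show all three horns upright on their seats, the cup inside the ring, the mat empty, and the arm well clear. The spanner, jar and carton are at the same pixels as at the start.
- **Horn positions:** the networks' readings match the starting ones to within about 5 mm, which is close to their stated error.
- **Cup in the nest:** the networks' two cup readings, (535, 316) and (531, 321), are off by up to about 6 mm from where I released it, (534, 322). The wrist picture taken right after release shows it flat and centred in the ring.
- **Camera disagreement:** the cameras differed by up to 6 mm on the nest centre. I settled it with the nest's screw heads, where the wrist and top views agreed to within 1 mm.

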